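# Lock the blue filter head on its vacuum stand

## Task

The blue-handled filter head sits in its stand but has not been locked. Press it down against the spring, turn it clockwise (seen from above) from the red marks to the green marks, and let it rise into its notches so that it is locked and upright; leave the orange-handled head, which is already locked, as it is and do not push the sample dish about.

Things in the scene. Friction and masses are not known exactly. Their poses are not given: they have to be found in the camera images.
- blue_head_grip (a point): Centre of the blue grip bar (52 mm along its x, 16 wide in y, 30 high, z up) of the loose, unlocked 0.2 kg head. The bar stands on the flat top (15 mm below this point) of a white 48 mm round body. Starts 99 mm above the table, bar within 6 deg of the red marks, on a spring: 6 N, 12 N when bottomed 20 mm down. Must be over 10 mm down to turn (15 is good). Locked, it rises to 94 mm.
- blue_stand: Fixed round metal stand of the blue head, 96 mm wide, rim 58 mm high. Origin: on its axis at the table, z up. Its +x and -x point at the locking notches (green rim marks); the open slots (red marks) lie 60 deg counter-clockwise from them, seen from above. The pressed head turns only clockwise, to a stop about 11 deg past the notches; locked, the bar lies along this x within 11 deg of play.
- orange_head_grip (a point): Bystander: centre of the orange grip bar of the other head, same shape, already locked in its own stand of the same kind (bar at the green marks, this point 94 mm above the table).
- dish_center (a point): Bystander: middle of an open clear sample dish, 80 mm wide and 14 mm high, lying loose on the table between the stands with two bits of board in it; this point is 7 mm above the table.
There are look-alikes about, which are no part of the job. What is shaped like the part that bears blue_head_grip but turquoise is not meant. What is shaped like the blue_stand but yellow is not meant.

How it is judged (in metres and radians):
At the end, for the whole second after the job is handed in: The blue bar lies along the green marks (within about 15 degrees) and the head has risen into its notches: the bar's centre is 91.5 to 97 mm above the table, within 10 mm of the stand's axis, the head upright within 10 degrees (angle between the x axis of blue_head_grip and the x axis of blue_stand, either way round below 0.27 rad and z of blue_head_grip in the frame of blue_stand between 0.0915 and 0.097 m and horizontal distance between blue_head_grip and blue_stand below 0.01 m and angle between blue_head_grip's own z axis and vertical below 0.17 rad); the robot touches nothing.
It fails at once if the orange head is pushed, turned out or moved (more than 6 mm) (distance of orange_head_grip from where it was at the start of the episode above 0.006 m).
It fails at once if the sample dish is pushed more than 30 mm (distance of dish_center from where it was at the start of the episode above 0.03 m).
It also fails if it takes over 35 s, if anything falls off the work surface, if the arm or the gripper's body presses on something with over 40 N, if the wrist force passes 120 N, or if a joint passes its speed limit or range.

## Robot

A 6-joint arm with a two-finger parallel gripper is mounted at the origin on the work surface. World frame = base frame: x ahead of the robot, y to its left, z up, the work surface at z = 0. Lengths are in m, angles in degrees, forces in N, time in s.
With the tool pointing down it reaches from about 0.4 to 0.825 m from the base axis. Payload 7 kg.
Tool frame: the origin (TCP) lies midway between the tips of the shut fingers; the grasp point (between the pads) lies 19 mm behind it (env.tcp_to_grasp is the distance from the TCP to the grasp point, in m); x points along the fingers, y is the direction in which the jaws open and shut, and the axes are right-handed (so a half turn about x gives the same grasp; the last joint's range is limited). The gripper opens to 88 mm and grips with 3 to 60 N. Pads are 19 mm wide; open, the fingers measure 130 mm over their backs; the gripper's body (78 mm by 193 mm) begins 47 mm behind the grasp point.
Start: joints at [88.127, 20.546, 0.682, 0, -70.136, -16.507], TCP at [0.213, 0.641, 0.197] pointing down, gripper open.
Joint ranges: [-176.03, 176.03], [-82.01, 121.73], [-58.28, 71.71], [-173.87, 95.51], [-174.79, -0.11], [-173.66, 173.66]. Speed limits (degrees/s): [136.94, 136.94, 172.46, 180, 180, 180].

## Interface

Orientations are given as [roll, pitch, yaw] about the fixed x, y, z axes, in that order (R = Rz(yaw) Ry(pitch) Rx(roll)).
In Python, from station import env, eyes, ticket gives the robot as it stands. The module is installed in compiled form; this text tells all that it offers.
- The arm moves only by the shell command python3 -m crank 'ROWS' [OPENING] [FORCE]. ROWS is JSON, a list that holds one entry, the list of rows, each a list of 6 numbers: the shift along the tool's x, y, z in cm, then the turn, a rotation vector about the tool's x, y, z in rad. In form: [[[tx, ty, tz, wx, wy, wz], ...]]. A call has exactly 10 rows; each row is the pose to reach, as a shift and turn from the pose commanded when the call began, along the tool's axes at that moment; what a row does not reach only later rows make up. A row lasts 1/8 s, in which the tool goes at most 62.5 mm and 10.7 degrees, less where a joint would pass 70% of its speed; a pose out of reach is approached as far as the arm can. A call with a gripper value outside its range is refused whole. OPENING is the closure, from 0 (fully open) to 1 (shut), set as the call begins (- or left out, the last holds). The fingers move at their own pace and stop on an object; FORCE is the grip in N (left out, the last holds). Time passes only in rows, so rows that repeat a pose let the fingers close, or fill a call up. It gives the time, the measured TCP pose, the force and the opening at its end, in the units of the state.
- env.read_state(): the state, without advancing time (a new reading comes with each control period).
- eyes.capture(name): name is "scene" or "side" or "wrist"; returns the picture (400x640x3 uint8, red, green, blue); there is no depth.
- eyes.get_calibration(name): a dict with "fx", "fy", "cx", "cy" (pixels), "world_from_camera" (4x4, takes a point from camera to world coordinates). Camera axes: x right, y up, looking along -z (the intrinsics and any distortion apply to the point x, -y, -z); pixel columns grow to the right and rows downward; lengths in m; the calibration is good to about 2 mm. A picture is of the moment at which its call begins: read the wrist's pose just before it. get_calibration takes no time and is no camera call; for the wrist camera it gives the pose at the moment of the call.
- ticket.close_job(): hands the job in, once; it reports no verdict.
The state is a dict: "time_s": time; "joint_pos": joint angles; "joint_velocities": joint speeds; "joint_torque": joint torques, N m; "eef_pos": TCP position; "tcp_rot": TCP orientation; "wrist_force": force on the tool from outside, world axes, zero at the start; "wrist_torque": the same for the moment, N m; "grip_width": finger opening in m.
Only numpy, scipy, OpenCV 4.12 (cv2) and the standard library are available. Lean on these libraries where they do the work, as an engineer would, in place of code of your own. Each camera call takes 0.05 s, during which the arm holds its last target.

## Working session

There is one attempt and no reset: what is moved stays moved. The work goes in short steps, Python scripts to look and compute and a shell command to move; the robot and the scene stay as the last step left them, time stands still between calls to the robot, and variables do not carry over. Pictures are saved under pics/ and viewed, and the job is handed in when it is done.

```bash
mkdir -p pics; python3 - <<'E'
from station import env, eyes
import cv2
s=env.read_state();print(s)
for n in ["scene","side","wrist"]:
    c=eyes.get_calibration(n);print(n,c)
    cv2.imwrite(f"pics/{n}0.png",eyes.capture(n)[:,:,::-1])
E
```

```text
{'time_s': 0.0, 'joint_pos': array([ 8.81258068e+01,  2.05922098e+01,  6.32131731e-01, -2.06530378e-02,
       -7.01368661e+01, -1.65069620e+01]), 'joint_velocities': array([-0.06235088, -0.05934925,  0.00190826, -0.09784298, -0.05359199,
        0.04474303]), 'joint_torque': array([-1.12643229e-03, -5.82722211e+01,  2.93062431e+01,  6.99694186e+00,
        7.00664241e-03, -1.47305182e-04]), 'eef_pos': array([0.21270749, 0.64001655, 0.19649985]), 'tcp_rot': array([  95.18375716,   89.90113013, -103.2044319 ]), 'wrist_force': array([0.59057677, 0.1100421 , 0.35780125]), 'wrist_torque': array([-0.04719222, -0.05036285,  0.00387443]), 'grip_width': 0.0877412146165714}
scene {'fx': 413.61036263859893, 'fy': 413.61036263859893, 'cx': 316.14200622591426, 'cy': 206.9871984298009, 'world_from_camera': array([[ 0.53529464, -0.46613739,  0.70439731,  1.1543675 ],
       [ 0.84465294,  0.29993345, -0.44339749, -0.40793458],
       [-0.00458816,  0.83231956,  0.55427709,  0.60086101],
       [ 0.        ,  0.        ,  0.        ,  1.        ]])}
side {'fx': 383.3866239011555, 'fy': 383.3866239011555, 'cx': 318.5424233960605, 'cy': 204.57849864775523, 'world_from_camera': array([[-0.79516409,  0.31006583, -0.5211269 ,  0.08280561],
       [-0.6059171 , -0.37218115,  0.70309719,  0.57867985],
       [ 0.02405281,  0.87483734,  0.48381927,  0.4699973 ],
       [ 0.        ,  0.        ,  0.        ,  1.        ]])}
wrist {'fx': 291.0491642184567, 'fy': 291.0491642184567, 'cx': 317.2555892119856, 'cy': 201.68859858010913, 'world_from_camera': array([[-0.31529255,  0.90836024,  0.27472218,  0.28626493],
       [-0.94899395, -0.30211124, -0.09021797,  0.61569473],
       [ 0.00104624, -0.28915474,  0.9572818 ,  0.38334555],
       [ 0.        ,  0.        ,  0.        ,  1.        ]])}
```

View pics/scene0.png

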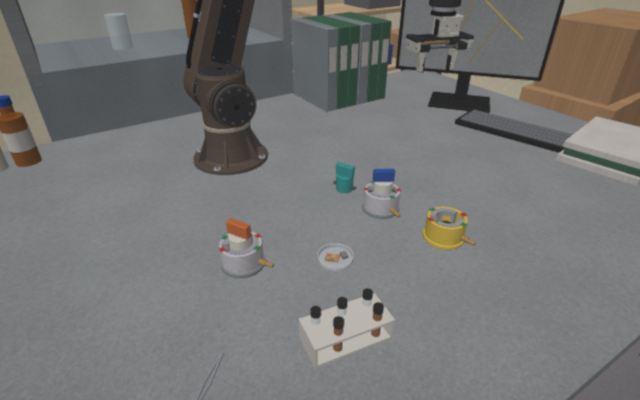

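View pics/side0.png

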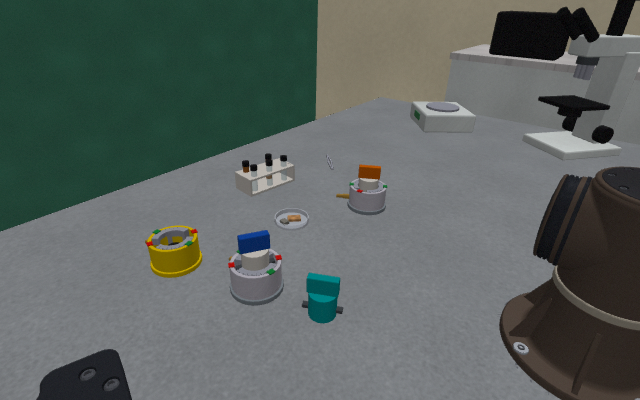

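View pics/wrist0.png

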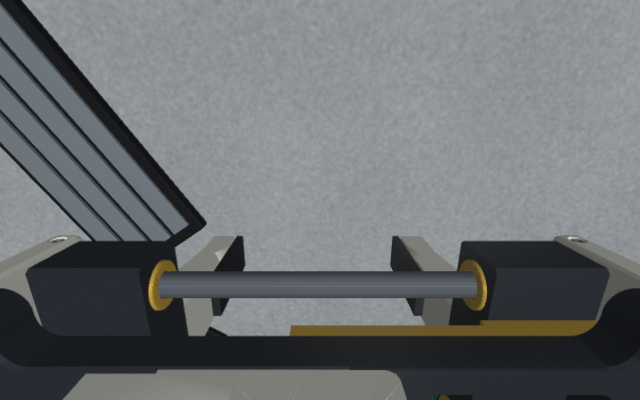

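The blue-handled head is at scene (384,175) and side (254,242). Things it could be mistaken for are the turquoise loose head at scene (345,177), the empty yellow stand at (445,228), and the orange head at (238,230), which is the bystander. The dish is at scene (336,256). I choose blue and check it in a close crop.

```bash
cat > h.py <<'E'
import numpy as np, cv2
from station import env, eyes
def ray(cal,u,v):
    T=np.array(cal["world_from_camera"]); d=np.array([(u-cal["cx"])/cal["fx"],-(v-cal["cy"])/cal["fy"],-1.])
    return T[:3,3],T[:3,:3]@d
def plane(cal,u,v,z):
    o,d=ray(cal,u,v); return o+d*(z-o[2])/d[2]
def proj(cal,p):
    T=np.array(cal["world_from_camera"]); q=T[:3,:3].T@(np.array(p)-T[:3,3])
    return cal["cx"]+cal["fx"]*q[0]/-q[2], cal["cy"]-cal["fy"]*q[1]/-q[2]
def tri(c1,p1,c2,p2):
    A=np.zeros((3,3));b=np.zeros(3)
    for c,p in((c1,p1),(c2,p2)):
        o,d=ray(c,*p);d=d/np.linalg.norm(d);M=np.eye(3)-np.outer(d,d);A+=M;b+=M@o
    return np.linalg.solve(A,b)
def blobs(bgr,lo,hi,amin=4):
    h=cv2.cvtColor(bgr,cv2.COLOR_BGR2HSV);m=cv2.inRange(h,lo,hi)
    n,l,st,ce=cv2.connectedComponentsWithStats(m)
    return m,[(tuple(ce[i].round(2)),st[i][4],tuple(st[i][:4])) for i in range(1,n) if st[i][4]>=amin]
E
python3 - <<'E'
from h import *
a=cv2.imread("pics/scene0.png");b=cv2.imread("pics/side0.png")
A=cv2.resize(a[155:225,345:415],None,fx=5.6,fy=5.6,interpolation=cv2.INTER_CUBIC)
B=cv2.resize(b[225:305,216:296],None,fx=4.9,fy=4.9,interpolation=cv2.INTER_CUBIC)
cv2.imwrite("pics/crop0.png",np.hstack([A,B]))
for n,i in(("scene",a),("side",b)):
    for nm,lo,hi in(("blue",(108,150,60),(125,255,255)),("orange",(5,180,120),(14,255,255)),("red",(172,120,90),(180,255,255)),("red0",(0,150,90),(4,255,255)),("green",(55,100,70),(85,255,255))):
        print(n,nm,[x for x in blobs(i,lo,hi)[1] if x[0][1]>140])
E
```

```text
scene blue [((np.float64(383.25), np.float64(174.46)), np.int32(193), (np.int32(374), np.int32(170), np.int32(20), np.int32(10)))]
scene orange []
scene red []
scene red0 [((np.float64(463.25), np.float64(214.0)), np.int32(8), (np.int32(462), np.int32(213), np.int32(4), np.int32(3))), ((np.float64(430.29), np.float64(218.57)), np.int32(7), (np.int32(429), np.int32(218), np.int32(4), np.int32(2))), ((np.float64(257.57), np.float64(235.14)), np.int32(7), (np.int32(256), np.int32(234), np.int32(4), np.int32(3))), ((np.float64(221.67), np.float64(248.89)), np.int32(9), (np.int32(220), np.int32(248), np.int32(4), np.int32(3)))]
scene green [((np.float64(391.5), np.float64(196.5)), np.int32(4), (np.int32(391), np.int32(196), np.int32(2), np.int32(2))), ((np.float64(432.0), np.float64(208.75)), np.int32(4), (np.int32(431), np.int32(208), np.int32(3), np.int32(2))), ((np.float64(463.43), np.float64(224.14)), np.int32(7), (np.int32(462), np.int32(223), np.int32(4), np.int32(3))), ((np.float64(224.43), np.float64(236.71)), np.int32(7), (np.int32(223), np.int32(236), np.int32(4), np.int32(3))),
[... 2327 characters left out ...]
4), np.int32(3))), ((np.float64(67.8), np.float64(189.8)), np.int32(5), (np.int32(67), np.int32(188), np.int32(2), np.int32(4))), ((np.float64(77.4), np.float64(192.2)), np.int32(5), (np.int32(76), np.int32(191), np.int32(4), np.int32(3))), ((np.float64(156.17), np.float64(231.0)), np.int32(18), (np.int32(153), np.int32(229), np.int32(7), np.int32(5))), ((np.float64(188.14), np.float64(242.81)), np.int32(21), (np.int32(185), np.int32(241), np.int32(7), np.int32(5))), ((np.float64(238.0), np.float64(251.57)), np.int32(7), (np.int32(237), np.int32(250), np.int32(3), np.int32(4))), ((np.float64(270.5), np.float64(271.27)), np.int32(30), (np.int32(267), np.int32(269), np.int32(8), np.int32(6)))]
```

View pics/crop0.png

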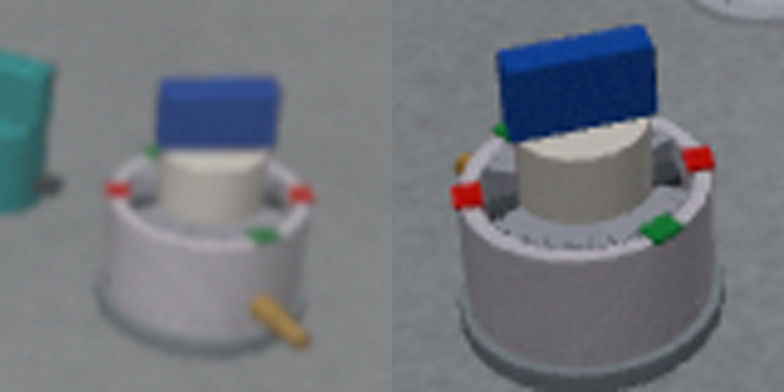

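The crop shows the blue bar on a white body in the grey stand. In the side view the red marks are at (231,264) and (278,257), and the green marks at (238,251) and (270.5,271). The bar is roughly along red, so this is the right head. Next I cast the rays.

```bash
python3 - <<'E'
from h import *
sc,sd=eyes.get_calibration("scene"),eyes.get_calibration("side")
a=np.array
z=.058
r1,r2=plane(sd,230.9,264.5,z),plane(sd,278,257,z); g=plane(sd,270.5,271.3,z)
print("side red",r1,r2,"mid",(r1+r2)/2,np.linalg.norm(r1-r2),"dir",np.degrees(np.arctan2(*(r2-r1)[1::-1])))
c=(r1+r2)/2;print("green",g,"dir",np.degrees(np.arctan2(*(g-c)[1::-1])),np.linalg.norm(g-c))
q=[plane(sc,345+u/5.6,155+v/5.6,z) for u,v in((118,189),(301,193),(263,235),(151,152))]
print("scene red",q[0],q[1],"mid",(q[0]+q[1])/2,np.linalg.norm(q[0]-q[1]),"dir",np.degrees(np.arctan2(*(q[1]-q[0])[1::-1])),"greens",(q[2]+q[3])/2,np.degrees(np.arctan2(*(q[2]-q[3])[1::-1])))
# bar: top corners, side crop: front top edge
P=lambda u,v:(216+u/4.9,225+v/4.9)
S=lambda u,v:(345+u/5.6,155+v/5.6)
for nm,u,v,zz in(("top L front",498,52,.114),("top R front",655,38,.114),("top R back",640,25,.114),("bot L",512,142,.084),("bot R",657,118,.084)): 
    u-=392; print(nm,plane(sd,*P(u,v),zz))
f=lambda u,v,zz:plane(sd,216+(u-392)/4.9,225+v/4.9,zz)
print("bar angle top",np.degrees(np.arctan2(*(f(650,38,.114)-f(500,54,.114))[1::-1])),"bot",np.degrees(np.arctan2(*(f(657,118,.084)-f(512,142,.084))[1::-1])))
print("tri blob",tri(sc,(383.25,174.46),sd,(253.45,241.38)))
print("orange",plane(sd,369,171,.1),"dish",plane(sd,291.5,219,.007),"dish sc",plane(sc,336,256,.007),"turq",plane(sd,323,285,.08),"yellow",plane(sd,175,237,.058))
s=env.read_state();print(s["eef_pos"],s["tcp_rot"])
E
```

```text
side red [0.5134857  0.24541415 0.058     ] [0.46545651 0.17881744 0.058     ] mid [0.4894711 0.2121158 0.058    ] 0.08210922577293307 dir -125.79894048782869
green [0.44820951 0.21611903 0.058     ] dir 174.4584563475581 0.0414553411041119
scene red [0.46251942 0.17731102 0.058     ] [0.50991269 0.2444217  0.058     ] mid [0.48621606 0.21086636 0.058     ] 0.082158167654355 dir 54.77042944197591 greens [0.48612683 0.20863205 0.058     ] -2.9006631750458594
top L front [0.50503302 0.23197652 0.114     ]
top R front [0.47013802 0.19211328 0.114     ]
top R back [0.47984726 0.18943494 0.114     ]
bot L [0.49551142 0.23738924 0.084     ]
bot R [0.46698919 0.19603085 0.084     ]
bar angle top -129.36666892875175 bot -124.59154395395754
tri blob [0.48653268 0.21177298 0.09996992]
orange [ 0.4890671 -0.1680686  0.1      ] dish [0.58789144 0.00142585 0.007     ] dish sc [ 5.87481752e-01 -2.15800399e-04  7.00000000e-03] turq [0.34405489 0.20913373 0.08      ] yellow [0.65894147 0.25539205 0.058     ]
[0.21274492 0.64014958 0.19672491] [  95.52095069   89.92486919 -102.86470969]
```

```bash
cat >> h.py <<'E'
from scipy.spatial.transform import Rotation as Ro
def tool():
    s=env.read_state(); return s,Ro.from_euler("xyz",s["tcp_rot"],degrees=True).as_matrix()
def goto(p,jaw):
    """shift cm in tool axes + rotvec for tool down with jaw (tool y) at azimuth jaw deg"""
    s,R=tool(); y=np.array([np.cos(np.radians(jaw)),np.sin(np.radians(jaw)),0]);x=np.array([0,0,-1.]);G=np.column_stack([x,y,np.cross(x,y)])
    return (R.T@(np.array(p)-s["eef_pos"])*100).round(2), Ro.from_matrix(R.T@G).as_rotvec().round(3)
E
python3 - <<'E'
from h import *
s,R=tool();print(R.round(3)); print(s["joint_pos"].round(1))
for j in(-37,143): print(j,goto((.488,.211,.20),j))
E
```

```text
[[-0.    -0.315 -0.949]
 [-0.001 -0.949  0.315]
 [-1.     0.001 -0.   ]]
[ 88.1  20.6   0.6  -0.  -70.1 -16.5]
-37 (array([ -0.28,  32.04, -39.66]), array([-1.246e+00,  1.000e-03, -1.000e-03]))
143 (array([ -0.28,  32.04, -39.66]), array([ 1.896e+00, -1.000e-03, -1.000e-03]))
```

```bash
python3 -m crank '[[[0,2,-2.5,0.13,0,0],[0,4,-5,0.26,0,0],[0,7,-8,0.4,0,0],[0,10,-12,0.55,0,0],[0,13,-16,0.7,0,0],[0,16,-20,0.85,0,0],[0,19,-23.5,1.0,0,0],[0,22,-27,1.15,0,0],[0,24,-29.5,1.3,0,0],[0,26,-32,1.45,0,0]]]' 0 40
python3 - <<'E'
from h import *
s,R=tool();print(s["joint_pos"].round(1)); print(goto((.488,.211,.20),143))
E
```

```text
time_s: 1.4
eef_pos: [0.4349, 0.2917, 0.1974]
tcp_rot: [71.0, 90.0, 149.2]
wrist_force: [1.0, 0.4, -0.6]
grip_width: 0.0877
[ 55.3   6.2 -18.2  -0.  -65.5 -67.1]
(array([-0.26, -6.84, -6.82]), array([ 0.44,  0.  , -0.  ]))
```

```bash
python3 -m crank '[[[0,-1,-1,0.07,0,0],[0,-2,-2,0.14,0,0],[0,-3,-3,0.2,0,0],[0,-4,-4,0.27,0,0],[0,-5,-5,0.33,0,0],[0,-6,-6,0.39,0,0],[0,-6.8,-6.8,0.44,0,0],[0,-6.8,-6.8,0.44,0,0],[0,-6.8,-6.8,0.44,0,0],[0,-6.8,-6.8,0.44,0,0]]]'
python3 - <<'E'
from h import *
s,R=tool();print(s["joint_pos"].round(1)); print(goto((.488,.211,.20),143))
c=eyes.get_calibration("wrist");i=eyes.capture("wrist")[:,:,::-1];cv2.imwrite("pics/w1.png",i)
for z,p in(("grip",(.488,.211,.099)),("axis",(.488,.211,.058))): print(z,proj(c,p))
E
```

```text
time_s: 2.65
eef_pos: [0.4875, 0.213, 0.1975]
tcp_rot: [40.5, 90.0, 93.9]
wrist_force: [-0.0, 0.7, -0.2]
grip_width: 0.0879
[ 44.7   7.1 -17.3  -0.  -65.6 -81.4]
(array([-0.25, -0.16, -0.14]), array([ 0.007,  0.   , -0.   ]))
grip (np.float64(314.9018532323307), np.float64(193.40264660764066))
axis (np.float64(315.14114810137346), np.float64(184.08127189565184))
```

View pics/w1.png

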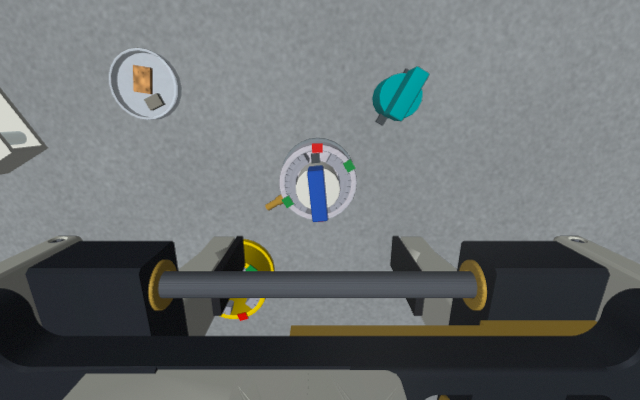

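Wrist view: the blue bar is at (317,193), tilted a little. The visible red mark is at (317,148), the greens at (349,165) and (288,202), turquoise at (400,95), yellow at (240,280).

```bash
python3 - <<'E'
from h import *
c=eyes.get_calibration("wrist");i=cv2.imread("pics/w1.png")
m,b=blobs(i,(108,150,60),(125,255,255));print(b)
_,gb=blobs(i,(55,100,70),(85,255,255));_,rb=blobs(i,(0,150,90),(4,255,255));print(gb,rb)
ct=max(cv2.findContours(m,0,1)[0],key=cv2.contourArea);box=cv2.boxPoints(cv2.minAreaRect(ct));print(box.round(1))
W=[plane(c,*p,.114)[:2].round(4) for p in box];print(W)
g=[plane(c,*q[0],.0585) for q in gb if 270<q[0][0]<360 and q[0][1]<230]
print(g)
if len(g)==2:
    d=g[0]-g[1];print("mid",(g[0]+g[1])/2,np.linalg.norm(d),np.degrees(np.arctan2(d[1],d[0])))
r=[plane(c,*q[0],.0585) for q in rb if 300<q[0][0]<330];print(r,[np.degrees(np.arctan2(*((q-(g[0]+g[1])/2)[1::-1]))) for q in r])
M=cv2.moments(ct);o=(M["m10"]/M["m00"],M["m01"]/M["m00"]);print("bar mid",o,plane(c,*o,.112))
E
```

```text
[((np.float64(316.99), np.float64(193.52)), np.int32(822), (np.int32(308), np.int32(166), np.int32(19), np.int32(56)))]
[((np.float64(348.64), np.float64(165.42)), np.int32(90), (np.int32(343), np.int32(159), np.int32(12), np.int32(13))), ((np.float64(287.3), np.float64(201.54)), np.int32(80), (np.int32(282), np.int32(196), np.int32(12), np.int32(12))), ((np.float64(250.71), np.float64(268.94)), np.int32(51), (np.int32(246), np.int32(265), np.int32(11), np.int32(7)))] [((np.float64(316.4), np.float64(147.71)), np.int32(84), (np.int32(312), np.int32(144), np.int32(10), np.int32(9))), ((np.float64(242.34), np.float64(316.46)), np.int32(50), (np.int32(238), np.int32(313), np.int32(10), np.int32(8)))]
[[306.7 167. ]
 [321.9 165.5]
 [327.  220.1]
 [311.8 221.5]]
[array([0.4763, 0.1827]), array([0.4641, 0.1901]), array([0.4922, 0.2368]), array([0.5052, 0.2291])]
[array([0.44473559, 0.21616096, 0.0585    ]), array([0.52654337, 0.20828562, 0.0585    ])]
mid [0.48563948 0.21222329 0.0585    ] 0.08218597496504991 174.50128187426705
[array([0.46210179, 0.17866299, 0.0585    ])] [np.float64(-125.04409369087246)]
bar mid (316.9792356969295, 193.50563286944995) [0.48426505 0.20953562 0.112     ]
```

Stand axis is about (0.486, 0.2115). Green lies at -5.5°, red at 55° and the bar at about 59°, and the three views agree within 3 mm. I descend with the jaw axis at 148°.

```bash
python3 - <<'E'
from h import *
print(goto((.486,.2115,.088),148))
E
```

```text
(array([10.95,  0.03, -0.22]), array([-0.081,  0.   , -0.   ]))
```

```bash
python3 -m crank '[[[1,0,-0.2,-0.04,0,0],[2.5,0,-0.2,-0.08,0,0],[4,0,-0.2,-0.08,0,0],[5.5,0,-0.2,-0.08,0,0],[7,0,-0.2,-0.08,0,0],[8.5,0,-0.2,-0.08,0,0],[9.7,0,-0.2,-0.08,0,0],[10.5,0,-0.2,-0.08,0,0],[10.9,0,-0.2,-0.08,0,0],[10.9,0,-0.2,-0.08,0,0]]]' 0 40
python3 - <<'E'
from h import *
s,R=tool();print(goto((.486,.2115,.088),148))
cv2.imwrite("pics/s2.png",cv2.resize(eyes.capture("side")[180:320,160:360,::-1],None,fx=4,fy=4))
E
```

```text
time_s: 3.95
eef_pos: [0.4865, 0.2111, 0.0884]
tcp_rot: [-154.4, 90.0, -96.5]
wrist_force: [-0.6, 0.1, -0.4]
grip_width: 0.0876
(array([0.04, 0.07, 0.  ]), array([-0.001, -0.   ,  0.   ]))
```

View pics/s2.png

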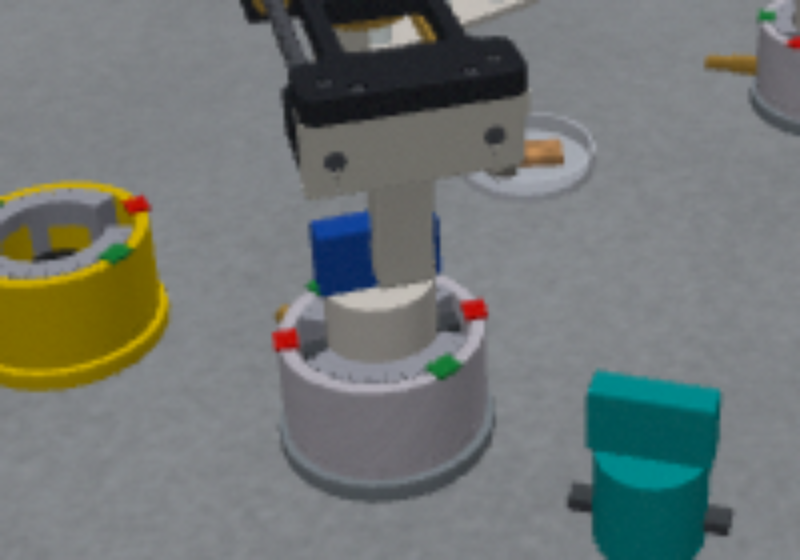

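The near finger stands in front of the blue bar (crop 400,230), with its tip at the flat top, clear of the rim. Now I close.

```bash
python3 -m crank '[[[0,0,0,0,0,0],[0,0,0,0,0,0],[0,0,0,0,0,0],[0,0,0,0,0,0],[0,0,0,0,0,0],[0,0,0,0,0,0],[0,0,0,0,0,0],[0,0,0,0,0,0],[0,0,0,0,0,0],[0,0,0,0,0,0]]]' 1 40
```

```text
time_s: 5.25
eef_pos: [0.4865, 0.2111, 0.0884]
tcp_rot: [-175.0, 90.0, -117.1]
wrist_force: [0.7, 0.7, -0.1]
grip_width: 0.0011
```

The fingers shut to 1 mm, so they missed the bar. Looking.

```bash
python3 - <<'E'
from h import *
A=cv2.resize(eyes.capture("side")[200:310,200:320,::-1],None,fx=3.3,fy=3.3)
B=cv2.resize(eyes.capture("scene")[130:230,330:440,::-1],None,fx=3.6,fy=3.6)
h=min(A.shape[0],B.shape[0]);cv2.imwrite("pics/s3.png",np.hstack([A[:h],B[:h]]))
c=eyes.get_calibration("wrist");cv2.imwrite("pics/w3.png",eyes.capture("wrist")[:,:,::-1])
E
```

```text
(no output)
```

View pics/s3.png

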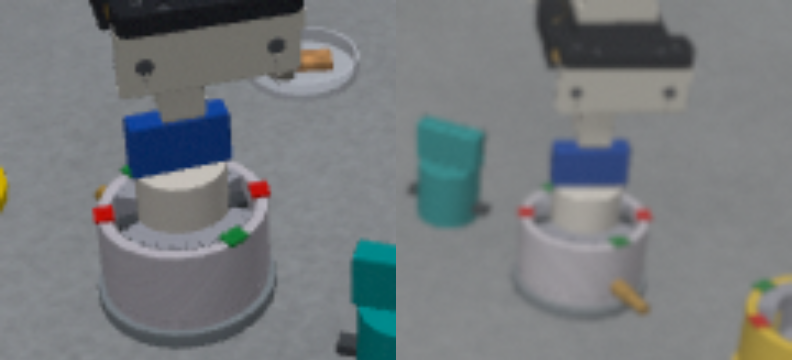

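View pics/w3.png

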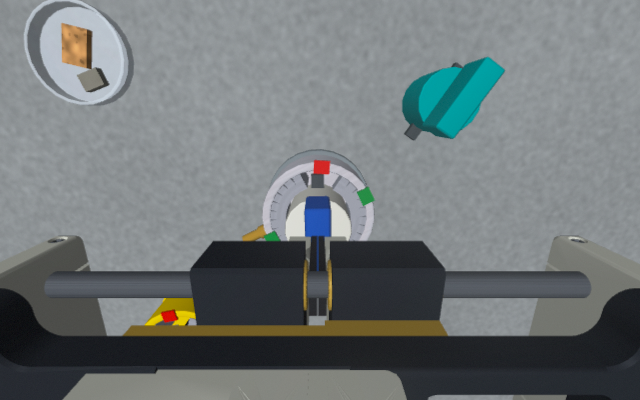

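```bash
python3 - <<'E'
from h import *
i=cv2.imread("pics/w3.png");cv2.imwrite("pics/w3c.png",cv2.resize(i[180:340,260:380],None,fx=4,fy=3.7,interpolation=cv2.INTER_CUBIC))
s=env.read_state();print(s)
E
```

```text
{'time_s': 5.4, 'joint_pos': array([ 4.46613436e+01,  1.27457254e+01, -2.59733883e+01,  1.58333438e-03,
       -5.12831142e+01, -7.67493168e+01]), 'joint_velocities': array([ 0.0409207 ,  0.00240047,  0.02199314, -0.00649087, -0.07254886,
       -0.02944059]), 'joint_torque': array([-3.93056089e-04, -4.24214780e+01,  2.42507637e+01,  5.78390121e+00,
       -6.88223052e-02, -4.23216576e-06]), 'eef_pos': array([0.48649764, 0.21111094, 0.0884558 ]), 'tcp_rot': array([-164.24214446,   89.99745257, -106.32912728]), 'wrist_force': array([ 0.14527282, -0.27139165, -0.56943355]), 'wrist_torque': array([ 0.13258223, -0.11474791,  0.00477059]), 'grip_width': 0.0004272865900377555}
```

View pics/w3c.png

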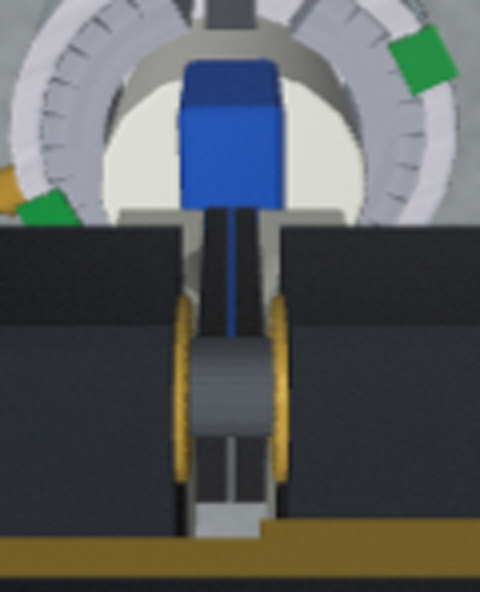

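The pads (black) look shut inside the bar, although both views show the bar unmoved and the force is about 0. I open, then close in stages with less force and check the width.

```bash
python3 -m crank '[[[0,0,0,0,0,0],[0,0,0,0,0,0],[0,0,0,0,0,0],[0,0,0,0,0,0],[0,0,0,0,0,0],[0,0,0,0,0,0],[0,0,0,0,0,0],[0,0,0,0,0,0],[0,0,0,0,0,0],[0,0,0,0,0,0]]]' 0.6 20
python3 - <<'E'
from h import *
A=cv2.resize(eyes.capture("side")[200:310,200:320,::-1],None,fx=3.3,fy=3.3)
B=cv2.resize(eyes.capture("wrist")[160:340,220:420,::-1],None,fx=2,fy=2)
h=min(A.shape[0],B.shape[0]);cv2.imwrite("pics/s4.png",np.hstack([A[:h],B[:h]]))
E
```

```text
time_s: 6.65
eef_pos: [0.4865, 0.2111, 0.0885]
tcp_rot: [177.0, 90.0, -125.1]
wrist_force: [0.7, -0.1, -1.4]
grip_width: 0.0354
```

View pics/s4.png

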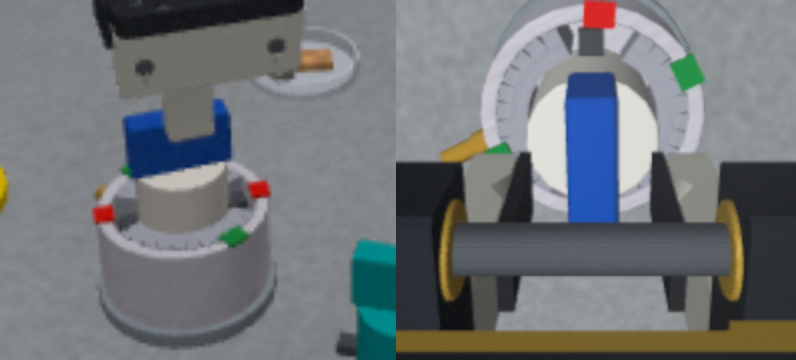

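```bash
python3 - <<'E'
from h import *
sd=eyes.get_calibration("side");sc=eyes.get_calibration("scene")
t=np.array([.4865,.2111,.0885]);j=np.array([np.cos(np.radians(148)),np.sin(np.radians(148)),0])
for d in(0,.0177,.044,.065,-.0177):
  for dz in (0,.025): print(d,dz,np.round(proj(sd,t+d*j+[0,0,dz]),1),np.round(proj(sc,t+d*j+[0,0,dz]),1))
print("seen tip side now 257,241.8; before closing ~", (160+400/4,180+285/4))
i=cv2.imread("pics/s4.png")
E
```

```text
0 0 [255.5 246.7] [383.6 178.6]
0 0.025 [254.7 234.4] [384.4 169.8]
0.0177 0 [257.8 252.5] [382.6 175.1]
0.0177 0.025 [257.  240.1] [383.4 166.4]
0.044 0 [261.5 261.7] [381.1 170.1]
0.044 0.025 [260.7 249. ] [381.9 161.5]
0.065 0 [264.6 269.5] [380.  166.3]
0.065 0.025 [263.9 256.6] [380.8 157.7]
-0.0177 0 [253.3 241.1] [384.6 182.2]
-0.0177 0.025 [252.4 229. ] [385.5 173.3]
seen tip side now 257,241.8; before closing ~ (260.0, 251.25)
```

```bash
python3 - <<'E'
from h import *
print(env.tcp_to_grasp,[a for a in dir(env) if a[0]!='_'])
# bar top corners in side view original, top-height check by stand axis: near top edge z solve
sd=eyes.get_calibration("side");sc=eyes.get_calibration("scene")
print("top corner L tri",tri(sd,(216+106/4.9,225+52/4.9),sc,(345+280/5.6,155+80/5.6)))
print("tip tri check side/scene needed")
B=cv2.resize(eyes.capture("scene")[130:230,330:440,::-1],None,fx=5,fy=5);A=cv2.resize(eyes.capture("side")[190:310,200:320,::-1],None,fx=2.1,fy=4.16)
cv2.imwrite("pics/s5.png",np.hstack([B,A[:500]][:1]))
E
```

```text
0.0188 ['MotionError', 'read_state', 'tcp_to_grasp']
top corner L tri [0.50220304 0.23272952 0.11560819]
tip tri check side/scene needed
```

View pics/s5.png

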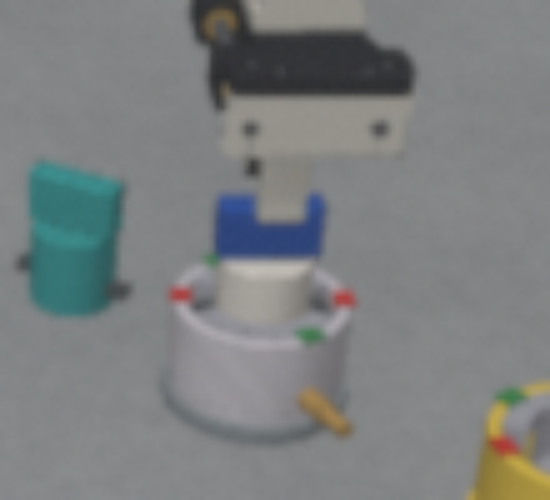

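Scene and side agree: the real fingertips sit about 22-24 mm above the reported TCP height, so the fingers shut on top of the bar rather than around it. In the scene crop the near tip is at (386.6,174), against a predicted (384.6,182). The wrist crop shows the bar centred between the pads. I lower by about 22 mm with the fingers at 35 mm.

```bash
python3 -m crank '[[[0.3,0,0,0,0,0],[0.6,0,0,0,0,0],[0.9,0,0,0,0,0],[1.2,0,0,0,0,0],[1.5,0,0,0,0,0],[1.8,0,0,0,0,0],[2.0,0,0,0,0,0],[2.1,0,0,0,0,0],[2.1,0,0,0,0,0],[2.1,0,0,0,0,0]]]'
python3 - <<'E'
from h import *
A=cv2.resize(eyes.capture("side")[200:300,200:300,::-1],None,fx=4,fy=4)
B=cv2.resize(eyes.capture("scene")[140:220,340:420,::-1],None,fx=5,fy=5)
cv2.imwrite("pics/s6.png",np.hstack([A,B]))
E
```

```text
time_s: 8.1
eef_pos: [0.4866, 0.2112, 0.0676]
tcp_rot: [-22.6, 90.0, 35.3]
wrist_force: [-0.3, -0.1, 0.4]
grip_width: 0.0351
```

View pics/s6.png

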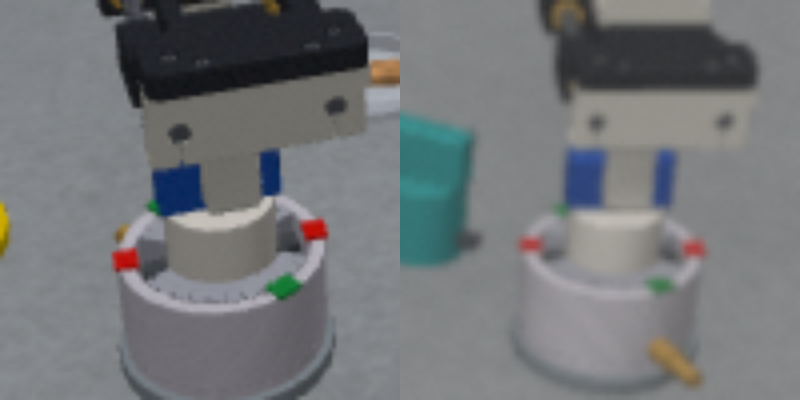

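Both fingers now straddle the bar with their tips near its foot, and there is no contact force. Close.

```bash
python3 -m crank '[[[0,0,0,0,0,0],[0,0,0,0,0,0],[0,0,0,0,0,0],[0,0,0,0,0,0],[0,0,0,0,0,0],[0,0,0,0,0,0],[0,0,0,0,0,0],[0,0,0,0,0,0],[0,0,0,0,0,0],[0,0,0,0,0,0]]]' 1 45
```

```text
time_s: 9.45
eef_pos: [0.4865, 0.2112, 0.0675]
tcp_rot: [-4.0, 90.0, 53.9]
wrist_force: [-1.5, 0.4, 1.2]
grip_width: 0.0155
```

Gripped at 15.5 mm. Now I press 15 mm.

```bash
python3 -m crank '[[[0.2,0,0,0,0,0],[0.4,0,0,0,0,0],[0.6,0,0,0,0,0],[0.8,0,0,0,0,0],[1.0,0,0,0,0,0],[1.2,0,0,0,0,0],[1.4,0,0,0,0,0],[1.55,0,0,0,0,0],[1.55,0,0,0,0,0],[1.55,0,0,0,0,0]]]'
python3 - <<'E'
from h import *
A=cv2.resize(eyes.capture("side")[200:300,200:300,::-1],None,fx=4,fy=4)
B=cv2.resize(eyes.capture("scene")[140:220,340:420,::-1],None,fx=5,fy=5)
cv2.imwrite("pics/s7.png",np.hstack([A,B]))
E
```

```text
time_s: 10.7
eef_pos: [0.4867, 0.2113, 0.0523]
tcp_rot: [-36.7, 90.0, 21.2]
wrist_force: [-2.8, 0.5, 8.5]
grip_width: 0.0156
```

View pics/s7.png

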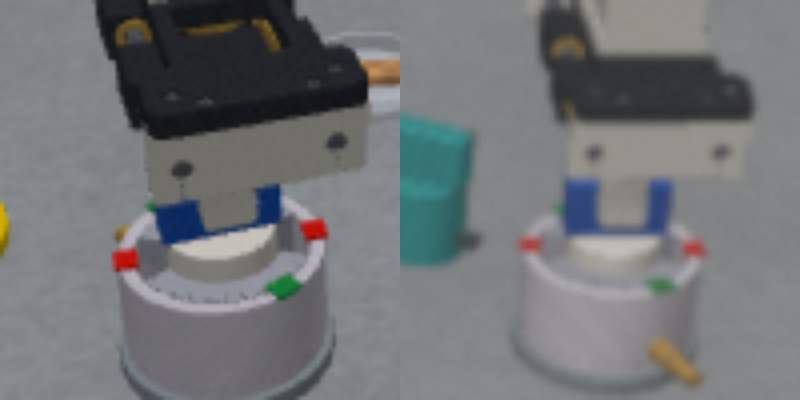

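Head is down about 15 mm at 8.5 N. I turn clockwise, which is positive about tool x (down), by 1.11 rad.

```bash
python3 -m crank '[[[0,0,0,0.12,0,0],[0,0,0,0.24,0,0],[0,0,0,0.36,0,0],[0,0,0,0.48,0,0],[0,0,0,0.6,0,0],[0,0,0,0.72,0,0],[0,0,0,0.85,0,0],[0,0,0,0.98,0,0],[0,0,0,1.11,0,0],[0,0,0,1.11,0,0]]]'
python3 - <<'E'
from h import *
s,R=tool();print(s["wrist_force"],s["wrist_torque"],"jaw az",np.degrees(np.arctan2(R[1,1],R[0,1])),s["joint_pos"].round(1),s["grip_width"])
A=cv2.resize(eyes.capture("side")[200:300,200:300,::-1],None,fx=4,fy=4)
B=cv2.resize(eyes.capture("scene")[140:220,340:420,::-1],None,fx=5,fy=5)
cv2.imwrite("pics/s8.png",np.hstack([A,B]))
E
```

```text
time_s: 12.05
eef_pos: [0.4874, 0.2117, 0.0527]
tcp_rot: [33.6, 89.9, 27.9]
wrist_force: [-0.5, 0.8, 7.7]
grip_width: 0.0157
[-0.5063247   0.76027251  7.67624563] [0.10525326 0.16916412 0.00715379] jaw az 84.24052486319412 [  44.7   15.3  -28.3    0.   -46.3 -140.5] 0.015672211649640326
```

View pics/s8.png

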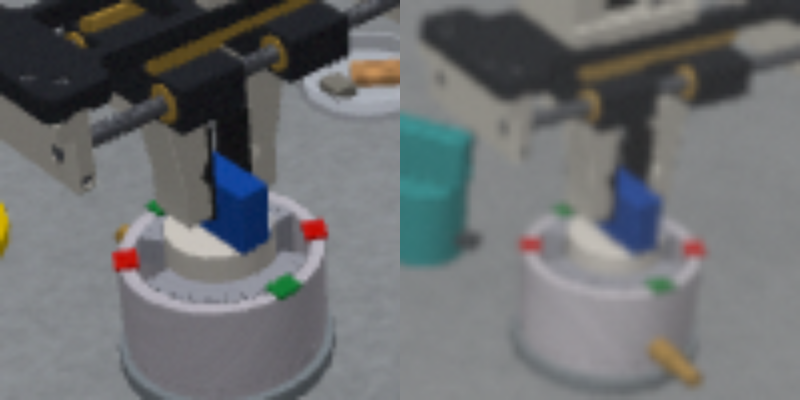

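The bar now lies at about -5.8°, pointing at the green marks, with nearly no torque. I let it rise about 10 mm while still holding, and check the force.

```bash
python3 -m crank '[[[-0.15,0,0,0,0,0],[-0.3,0,0,0,0,0],[-0.45,0,0,0,0,0],[-0.6,0,0,0,0,0],[-0.75,0,0,0,0,0],[-0.9,0,0,0,0,0],[-0.95,0,0,0,0,0],[-0.95,0,0,0,0,0],[-0.95,0,0,0,0,0],[-0.95,0,0,0,0,0]]]'
```

```text
time_s: 13.4
eef_pos: [0.4871, 0.2116, 0.0617]
tcp_rot: [39.9, 89.9, 34.3]
wrist_force: [2.7, 1.5, 5.4]
grip_width: 0.016
```

```bash
python3 -m crank '[[[0,0,0,0,0,0],[0,0,0,0,0,0],[0,0,0,0,0,0],[0,0,0,0,0,0],[0,0,0,0,0,0],[0,0,0,0,0,0],[0,0,0,0,0,0],[0,0,0,0,0,0],[0,0,0,0,0,0],[0,0,0,0,0,0]]]' 0.5
python3 - <<'E'
from h import *
s,R=tool();print(s["wrist_force"],s["wrist_torque"])
A=cv2.resize(eyes.capture("side")[200:300,200:300,::-1],None,fx=4,fy=4)
B=cv2.resize(eyes.capture("scene")[140:220,340:420,::-1],None,fx=5,fy=5)
cv2.imwrite("pics/s9.png",np.hstack([A,B]))
E
```

```text
time_s: 14.65
eef_pos: [0.4865, 0.2111, 0.0614]
tcp_rot: [-96.6, 90.0, -102.3]
wrist_force: [0.1, -0.6, -0.4]
grip_width: 0.0441
[ 0.09291532 -0.63004955 -0.39791813] [ 0.07142591 -0.18090824  0.02854275]
```

View pics/s9.png

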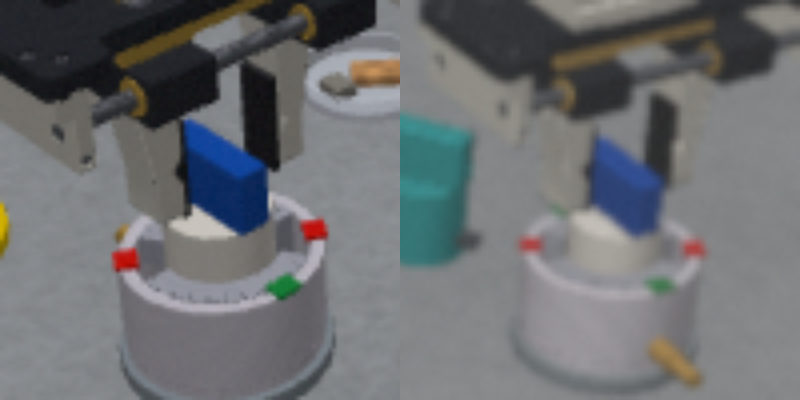

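Released, no force, and the bar stands up along the green marks. I retreat straight up and measure.

```bash
python3 -m crank '[[[-1,0,0,0,0,0],[-2,0,0,0,0,0],[-3.5,0,0,0,0,0],[-5,0,0,0,0,0],[-7,0,0,0,0,0],[-9,0,0,0,0,0],[-11,0,0,0,0,0],[-13,0,0,0,0,0],[-13.5,0,0,0,0,0],[-13.5,0,0,0,0,0]]]' 0.5
python3 - <<'E'
from h import *
c=eyes.get_calibration("wrist");w=eyes.capture("wrist")[:,:,::-1].copy();cv2.imwrite("pics/w10.png",w)
a=eyes.capture("scene")[:,:,::-1].copy();b=eyes.capture("side")[:,:,::-1].copy()
cv2.imwrite("pics/sc10.png",a);cv2.imwrite("pics/sd10.png",b)
A=cv2.resize(b[200:300,200:300],None,fx=4,fy=4);B=cv2.resize(a[140:220,340:420],None,fx=5,fy=5)
cv2.imwrite("pics/s10.png",np.hstack([A,B]))
sc,sd=eyes.get_calibration("scene"),eyes.get_calibration("side")
lo,hi=(108,150,60),(125,255,255)
pa=max(blobs(a,lo,hi)[1],key=lambda x:x[1]);pb=max(blobs(b,lo,hi)[1],key=lambda x:x[1]);print(pa,pb,"tri",tri(sc,pa[0],sd,pb[0]))
m,bl=blobs(w,lo,hi);ct=max(cv2.findContours(m,0,1)[0],key=cv2.contourArea);box=cv2.boxPoints(cv2.minAreaRect(ct));print([plane(c,*p,.109)[:2].round(4) for p in box])
E
```

```text
time_s: 16.0
eef_pos: [0.4864, 0.2112, 0.1967]
tcp_rot: [68.1, 90.0, 62.4]
wrist_force: [-0.7, 0.6, -0.9]
grip_width: 0.0439
((np.float64(382.98), np.float64(176.04)), np.int32(137), (np.int32(377), np.int32(169), np.int32(14), np.int32(17))) ((np.float64(253.63), np.float64(243.48)), np.int32(479), (np.int32(241), np.int32(230), np.int32(26), np.int32(28))) tri [0.48653925 0.21153854 0.09556096]
[array([0.5106, 0.2016]), array([0.4599, 0.207 ]), array([0.4613, 0.2212]), array([0.5121, 0.2166])]
```

View pics/s10.png

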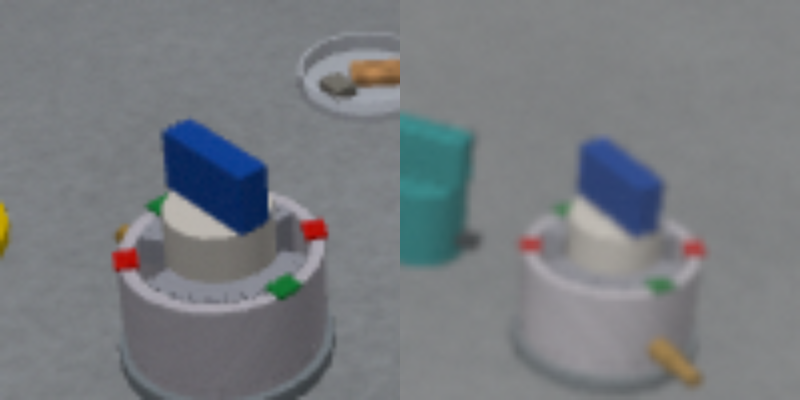

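View pics/w10.png

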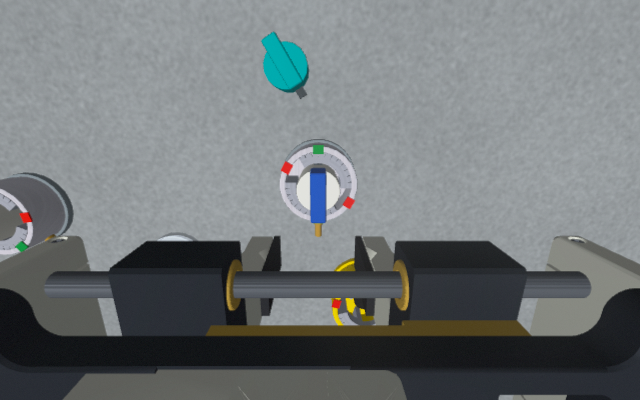

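The wrist view shows the blue bar (318,195) in line with the green mark (318,150) and the red marks off to the sides. The bar angle is -5.7° against -5.5° for green, and its height is 4.4 mm below the start, as locking should give. I check the bystanders and hand in.

```bash
python3 - <<'E'
from h import *
from station import ticket
for n,k,rs in(("scene","sc10",((215,270,210,280),(240,272,310,360))),("side","sd10",((155,215,335,395),(205,232,270,315)))):
    a,b=cv2.imread(f"pics/{n}0.png"),cv2.imread(f"pics/{k}.png")
    for r in rs:
        s=np.s_[r[0]:r[1],r[2]:r[3]]; print(n,r,cv2.absdiff(a[s],b[s]).mean(),cv2.phaseCorrelate(*[cv2.cvtColor(q[s],6).astype(float) for q in(a,b)]))
print(env.read_state()["time_s"]); print(ticket.close_job())
E
```

```text
scene (215, 270, 210, 280) 1.4535930735930735 ((0.0006993434243014462, 0.005962167557967746), 0.9751402302533498)
scene (240, 272, 310, 360) 1.5385416666666667 ((0.06096900394071625, 0.022616898604928437), 0.9163057482234176)
side (155, 215, 335, 395) 1.6290740740740741 ((0.0031748664905428825, -0.02230014587613738), 0.9738669728264384)
side (205, 232, 270, 315) 1.6008230452674896 ((0.5694528476978249, 0.5692437298958328), 1.005934874091002)
16.15
the job is handed in; nothing more can be done
None
```

The blue head looks locked. I pressed it down about 15 mm, turned it about 64° clockwise to the green marks, let it rise, released it, backed off and handed in at 16.2 s of 35 s.

**Final checks:**
- The bar lies at about -5.7°, with the green marks at -5.5°.
- Its centre triangulated to 95.6 mm, 4.4 mm lower than its starting reading. The same measurement read about 1 mm high at the start, so the true height is about 94.6 mm, inside the 91.5 to 97 mm limits.
- It sits within about 1 mm of the stand's axis. It looks upright in the pictures, but I did not measure its tilt.
- The gripper is clear, with no force beyond noise.
- The orange head and the dish show no meaningful shift between the first and last pictures. The dish in the side view correlated to a 0.6 px shift, but the scene view gave 0.06 px.

**What disagreed:** my first grasp missed. The real fingertips sat about 22 mm higher than the reported tool position, so the fingers shut on empty space at the top of the bar, and the head did not move. I found this by comparing both camera views, lowered the gripper 21 mm and regripped at 15.5 mm. I did not find the cause of that offset.

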